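# Free the stuck cap of the adhesive tin

### The arm

A 6-joint arm with a two-finger parallel gripper is mounted at the origin on the work surface; the furniture and walls round the work are solid. World frame = base frame: x ahead of the robot, y to its left, z up, the work surface at z = 0. Lengths are in mm, angles in degrees, forces in N, time in s.
With the tool pointing down it reaches from about 300 to 850 mm from the base axis. Payload 4.2 kg.
Tool frame: the origin (TCP) lies midway between the tips of the shut fingers; the grasp point (between the pads) lies 19 mm behind it (pinch_z is the distance from the TCP to the grasp point, in mm); z points along the fingers, y is the line along which they close (so a half turn about z gives the same grasp; the last joint's range is limited). The gripper opens to 91 mm and grips with 3 to 60 N. Pads are 32 mm wide; open, the fingers measure 118 mm over their backs; the gripper's body (76 mm by 178 mm) begins 60 mm behind the grasp point.
Start: joints at [64.458, 18.312, 89.639, -0, 72.044, -1.146], TCP at [237.509, 523.676, 182.276] pointing down, gripper open.
Joint ranges: [-177.97, 177.97], [-48.28, 115.42], [12.27, 149.76], [-77.06, 257.06], [2.81, 150.46], [-146.56, 146.56]. Speed limits (degrees/s): [147.25, 147.25, 180, 180, 180, 180].

### API

Orientations are given as [roll, pitch, yaw] about the fixed x, y, z axes, in that order (R = Rz(yaw) Ry(pitch) Rx(roll)).
In Python, from workcell import * gives the robot as it stands.
- The arm moves only by the tool step_arm, never from a script. Its argument "steps" is a list of rows, each a list of 7 numbers: the turn, a rotation vector about the tool's x, y, z in degrees, then the shift along the tool's x, y, z in mm, then the opening, from 0 (shut) to 1 (fully open). In form: [[rx, ry, rz, x, y, z, hand], ...]. A call has exactly 8 rows; each row shifts and turns the commanded pose from where the row before left it, along the tool's axes as they then stand; what a row does not reach is not made up. A row lasts 1/8 s, in which the tool goes at most 62.5 mm and 10.7 degrees, less where a joint would pass 70% of its speed; a pose out of reach is approached as far as the arm can. A call is refused whole if a number of a shift passes 62.5 or a number of a turn 10.7, either way. A call with a gripper value outside its range is refused whole. The fingers move at their own pace and stop on an object; "force" is the grip in N (left out, the last holds). Time passes only in rows, so rows that do not move let the fingers close, or fill a call up. It gives the time, the measured TCP pose, the force, the opening and the grip force at its end, in the units of the state.
- state(): the state, without advancing time (a new reading comes with each control period).
- grab_frame(name): name is "scene" or "side" or "wrist"; returns a dict with "image" (384x512x3 uint8, blue, green, red), "fovy" (degrees; the focal length in pixels is half the picture's height over the tangent of half this angle, whatever the lens; pixels are square), "cx", "cy" (the principal point, pixels), "origin" and "rotation" of the camera in the world; the wrist camera has in their place "tool_from_camera" (4x4, takes a point from camera to tool coordinates, whose origin is the TCP and whose axes are the flange's). Camera axes: x right, y down, z forward; pixel columns grow to the right and rows downward; lengths in mm; the calibration is good to about 2 mm. A picture is of the moment at which its call begins: read the wrist's pose just before it. There is no depth.
- job_done(): hands the job in; it is judged then, once.
The state is a dict: "time_s": time; "qpos": joint angles; "qvel": joint speeds; "effort": joint torques, N m; "ee_pos": TCP position; "ee_rot": TCP orientation; "force": force on the tool from outside, world axes, zero at the start; "torque": the same for the moment, N m; "gripper_width": finger opening in mm; "gripper_force": force on a finger pad.
Only numpy, scipy, OpenCV 4.12 (cv2) and the standard library are available. Lean on these libraries where they do the work, as an engineer would, in place of code of your own. Each camera call takes 0.05 s, during which the arm holds its last target. There are 200 camera calls.

### The job

The cap of the small rectangular tin is on tight. Turn the tin to fit and stand it fully home in the wooden cradle screwed to the bench, so that it cannot spin, then unscrew the cap (anticlockwise seen from above) until its thread lets go and lift it off. Keep the tin upright throughout and leave the other things where they are; finish while still holding the cap, level and still, about a finger's width clear above the open mouth, with the tin still home in the cradle.

Things in the scene. Friction and masses are not known exactly. Their poses are not given: they have to be found in the camera images.
- tin: plain grey sheet-metal tin with a paper band, standing upright, loose, about 0.3 kg. Rectangular body 50 mm along its x, 68 mm along its y, 58 mm high, flat upright sides (the lowest 5 mm taper in by 3 mm a side); above it a round neck 29 mm across, up to 77 mm. 82 mm high with the cap on. Origin: centre of its underside, z up. The same after a half turn.
- cap: ribbed black screw cap on the tin, a loose part: 44 mm across, 20 mm high, flat top, about 40 g. Origin: centre of its lower edge, z up; closed, it lies 62 mm above the tin's underside. A springy seal inside presses on the mouth with about 16 N: it takes about 0.3 N m to turn, and a tin standing loose would turn with it. Freed, it lifts straight up and is clear of the neck after 15 mm.
- tin_mouth (a point): centre of the tin's round mouth, at the top of the neck, 77 mm above the tin's underside, on the cap's axis
- tin_thread (a point): a point on the neck's axis 70 mm above the tin's underside: three short threads there hold lugs in the cap. It starts closed (within 0.1 rad). Turned anticlockwise seen from above by 1.0 rad relative to the tin it is free (till then it rises 1.2 mm at most); at 1.55 rad it meets a stop, still free. The tin twists a little first: allow 0.2 to 0.4 rad more. Not yet free, the cap lifts the tin.
- cradle: wooden cradle screwed fast to the bench: plywood board 112 x 144 x 6 mm, four battens round a pocket 55 mm along its x, 73 mm along its y, open above; batten tops 22 mm above the bench, 87 x 105 mm over the battens. The tin fits with 2.5 mm to spare a side, long side along the cradle's y, either way round; it can twist there by 0.1 rad. Origin: centre of the underside, on the bench, z up.
- cradle_seat (a point): centre of the pocket's floor, 6 mm above the bench: the tin's underside rests here when home
- brush: flat paint brush with wooden handle lying on the bench, 38 x 202 x 13 mm. A bystander: leave it.
- tape: tape measure standing on the bench, 39 x 78 x 68 mm. A bystander: leave it.
- bottle: white plastic bottle standing at the back, 54 mm across, 155 mm tall. A bystander: leave it.
- block: wooden sanding block, 60 x 112 x 30 mm, at the back. A bystander: leave it.
Things that resemble listed ones, but are neither listed nor needed, are in the scene too. Of the things shaped like the cap, the black one is meant.

How it is judged (in metres and radians):
On the way, in this order (a step that is already met when the one before it is completed fails the run):
1. the tin stands home in the cradle with its cap still screwed on (horizontal distance between tin and cradle_seat below 0.007 m and z of tin in the frame of cradle below 0.0095 m and angle between the x axis of tin and the x axis of cradle, either way round below 0.16 rad and angle between tin's own z axis and vertical below 0.08 rad and z of cap in the frame of tin below 0.0645 m), for 0.2 s.
2. the cap has come free of the thread while the tin is braced in the cradle (horizontal distance between tin and cradle_seat below 0.007 m and z of tin in the frame of cradle below 0.0095 m and angle between the x axis of tin and the x axis of cradle, either way round below 0.16 rad and angle between tin's own z axis and vertical below 0.08 rad and z of cap in the frame of tin above 0.067 m), for 0.1 s.
At the end, for the whole second after the job is handed in: Cap held still in the fingers (over 2 N), level within 0.2 rad, its lower edge 3 to 45 mm above the mouth and within 15 mm of centre over it, not touching the tin; tin at rest, upright (0.08 rad), within 3.5 mm of the cradle floor, 7 mm of centre and 0.16 rad of square (horizontal distance between tin and cradle_seat below 0.007 m and z of tin in the frame of cradle below 0.0095 m and angle between the x axis of tin and the x axis of cradle, either way round below 0.16 rad and angle between tin's own z axis and vertical below 0.08 rad and z of cap in the frame of tin_mouth between 0.003 and 0.045 m and horizontal distance between cap and tin_mouth below 0.015 m and angle between cap's own z axis and vertical below 0.2 rad and contact force between the fingers and cap above 2 N and contact force between cap and tin below 0.2 N and linear speed of each of cap, tin below 0.02 m/s); the arm keeps its last pose, push and grip.
It fails at once if the tin is tipped by more than 0.5 rad (angle between tin's own z axis and vertical above 0.5 rad).
It fails at once if the cap is off while the tin is not home in the cradle (z of cap in the frame of tin above 0.07 m and (z of tin in the frame of cradle above 0.014 m or horizontal distance between tin and cradle_seat above 0.015 m)).
It fails at once if a bystander is pushed more than 30 mm from its place (distance of any of brush, tape, bottle, block from where it was at the start of the episode above 0.03 m).
It also fails if it takes over 48 s, if anything falls off the work surface, if the arm or the gripper's body presses on something with over 40 N, if the wrist force passes 120 N, or if a joint passes its speed limit or range.

## Working session

There is one attempt and no reset: what is moved stays moved. The work goes in short steps, Python scripts to look and compute and a tool call to move; the robot and the scene stay as the last step left them, time stands still between calls to the robot, and variables do not carry over. Pictures are saved under pics/ and viewed, at most 10 in all, crops included, and the job is handed in when it is done.

Besides the shell and the picture viewer there is one more tool, called after "Request:" by a JSON object that holds its "op" and its "data". step_arm: Moves the arm, as the interface text tells. Its arguments: {"type":"object","properties":{"steps":{"type":"array","items":{"type":"array","items":{"type":"number"}}},"force":{"type":"number"}},"required":["steps"]}

```bash
mkdir -p pics; ls
python3 - <<'E'
from workcell import *
import cv2,pickle
s=state();print(s)
for n in("scene","side","wrist"):
    f=grab_frame(n);cv2.imwrite(f"pics/{n}0.png",f["image"]);pickle.dump(f,open(f"{n}0.pkl","wb"))
    print(n,{k:v for k,v in f.items() if k!="image"})
E
```

```text
pics
{'time_s': 0.0, 'qpos': array([ 6.44565976e+01,  1.83511865e+01,  8.97069356e+01, -1.23600275e-03,
        7.20448553e+01, -1.14439144e+00]), 'qvel': array([-0.0704956 ,  0.03869684,  0.03081457,  0.08826667, -0.05024352,
       -0.00116981]), 'effort': array([ 7.98124383e-04, -4.12457907e+01, -2.31970060e+01,  7.26225972e-02,
        4.57828282e-02, -1.55576595e-04]), 'ee_pos': array([237.27045298, 523.13222673, 181.42131732]), 'ee_rot': array([-1.79897020e+02, -8.81783966e-04,  1.55601370e+02]), 'force': array([-0.45923925, -0.80961073,  0.01772444]), 'torque': array([-0.02914859,  0.04116163,  0.01763483]), 'gripper_force': 0.0, 'gripper_width': 90.84051966350346}
scene {'fovy': 57.524658078116225, 'cx': 252.1149279783019, 'cy': 190.3914959240593, 'origin': array([ -43.77399724, -335.18023432,  696.36618956]), 'rotation': array([-132.1781821 ,    0.85162262,  -58.18601385])}
side {'fovy': 52.92931576567859, 'cx': 247.48399236380774, 'cy': 193.01084154295236, 'origin': array([ 377.40163863, -878.20353725,  556.29115805]), 'rotation': array([-1.17573324e+02, -4.96246896e-02, -9.80025424e+00])}
wrist {'fovy': 68.12310526077435, 'cx': 248.48682762302082, 'cy': 190.82888485624423, 'tool_from_camera': array([[-3.07060424e-04, -9.63885630e-01, -2.66316348e-01,
         7.52579482e+01],
       [ 9.99999949e-01, -3.19103965e-04,  1.95000461e-06,
        -5.19471023e-01],
       [-8.68621841e-05, -2.66316334e-01,  9.63885679e-01,
        -2.02783662e+02],
       [ 0.00000000e+00,  0.00000000e+00,  0.00000000e+00,
         1.00000000e+00]])}
```

View pics/scene0.png

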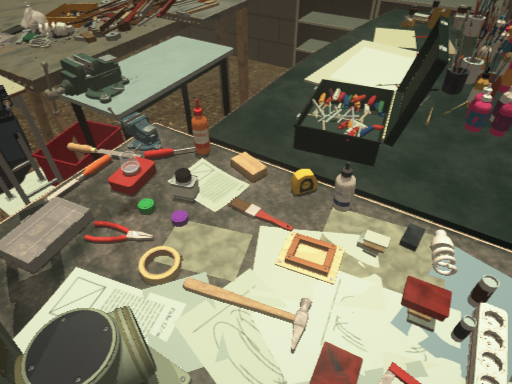

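View pics/side0.png

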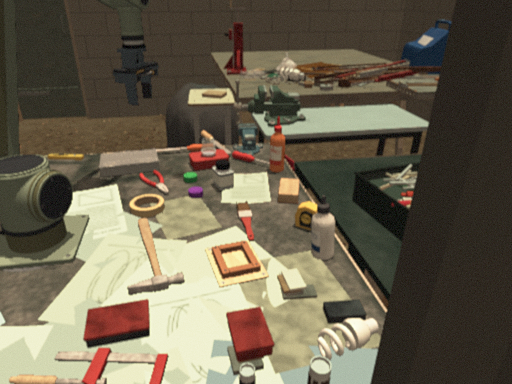

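Scene: the tin with its black cap is at about (183,180). It could be confused with the red tin with a pale lid (132,172), the loose green lid (147,206) or the loose purple lid (180,217). By the description I want the grey tin with the black cap at (183,180), seen in the side view at (222,172). The cradle is at (308,256) in the scene view and (237,260) in the side view.

Run:
```python
import cv2,numpy as np
a=cv2.imread("pics/scene0.png");b=cv2.imread("pics/side0.png");w=cv2.imread("pics/wrist0.png")
r=lambda i,x,y,ww,hh,W,H:cv2.resize(i[y:y+hh,x:x+ww],(W,H),interpolation=cv2.INTER_CUBIC)
top=np.hstack([r(a,160,160,50,50,300,300),r(a,270,225,80,60,400,300)])
bot=np.hstack([r(b,200,150,50,50,300,300),r(b,200,230,80,60,400,300)])
cv2.imwrite("pics/crop1.png",np.vstack([top,bot]))
```

```text
(no output)
```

View pics/wrist0.png

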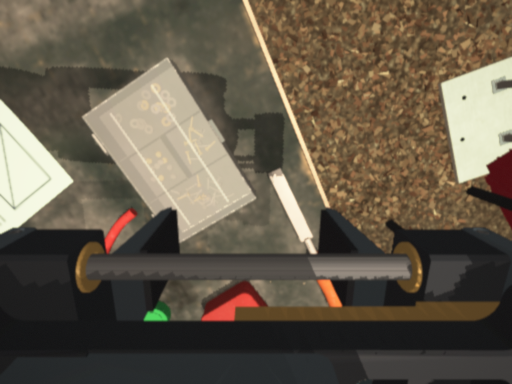

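View pics/crop1.png

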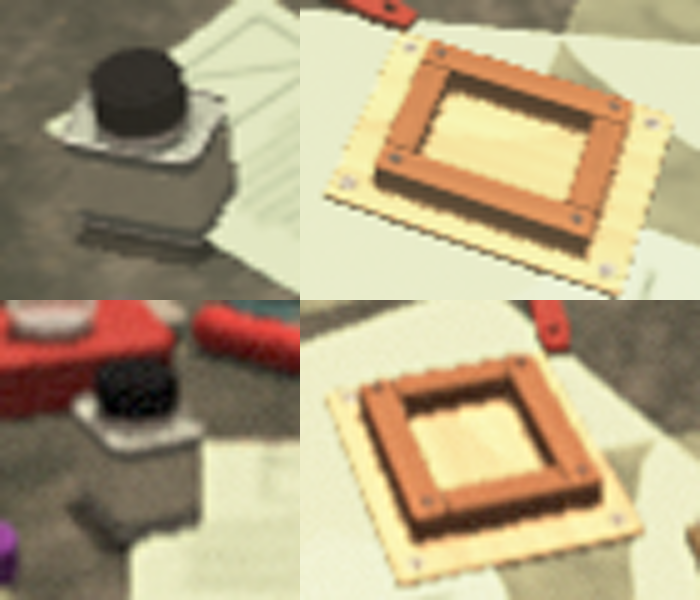

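The crop confirms the choice: the grey tin has a black ribbed cap and its cap top centre is at scene (183,171) and side (223,162). The cradle batten corners are sharp in both views. Now I'll turn these into positions.

```bash
cat > h.py <<'E'
import numpy as np,pickle
from scipy.spatial.transform import Rotation as Ro
def cam(f,pose=None):
    if "tool_from_camera" in f:
        p,r=pose;T=np.eye(4);T[:3,:3]=Ro.from_euler("xyz",r,degrees=True).as_matrix();T[:3,3]=p
        C=T@f["tool_from_camera"];R,o=C[:3,:3],C[:3,3]
    else:R,o=Ro.from_euler("xyz",f["rotation"],degrees=True).as_matrix(),f["origin"]
    return R,o,f["image"].shape[0]/2/np.tan(np.radians(f["fovy"]/2))
def onz(f,uv,z,pose=None):
    R,o,F=cam(f,pose);uv=np.atleast_2d(np.array(uv,float))
    d=np.c_[(uv[:,0]-f["cx"])/F,(uv[:,1]-f["cy"])/F,np.ones(len(uv))]@R.T
    return (o+d*((z-o[2])/d[:,2])[:,None])[:,:2]
def proj(f,P,pose=None):
    R,o,F=cam(f,pose);c=(np.atleast_2d(P)-o)@R
    return np.c_[c[:,0]/c[:,2]*F+f["cx"],c[:,1]/c[:,2]*F+f["cy"]]
E
python3 - <<'E'
from h import *
np.set_printoptions(precision=1,suppress=True)
s=pickle.load(open("scene0.pkl","rb"));d=pickle.load(open("side0.pkl","rb"))
for f,t,c,b in((s,[(167.5,181.2),(191.7,186.7),(198.3,177)],(183,171.3),[(296,233),(336,246),(329,272),(285.6,258)]),
             (d,[(212.5,167),(218,175),(233.3,171.7)],(222.8,162),[(212.4,247.6),(246,241),(260.4,266.6),(223,272)])):
    T=onz(f,t,58);B=onz(f,b,22)
    print("cap",onz(f,c,82),"tin",T,np.linalg.norm(np.diff(T,axis=0),axis=1),[np.degrees(np.arctan2(*v[::-1])) for v in np.diff(T,axis=0)],"mid",(T[0]+T[-1])/2)
    print("cradle",B,B.mean(0),np.linalg.norm(np.diff(B,axis=0),axis=1),[np.degrees(np.arctan2(*v[::-1])) for v in np.diff(B,axis=0)])
    for n,z in(("brush",0),):pass
print("bottle/tape/purple/green scene",onz(s,[(343,207),(304,190),(180,218),(147,207),(132,188),(250,170)],0))
E
```

```text
cap [[496.  237.9]] tin [[460.5 269.1]
 [477.3 195.6]
 [519.6 205.9]] [75.5 43.6] [np.float64(-77.14588213276662), np.float64(13.726424887529884)] mid [490.  237.5]
cradle [[ 504.2 -113.9]
 [ 517.  -215.6]
 [ 438.3 -230.2]
 [ 421.9 -127.6]] [ 470.4 -171.8] [102.5  80.1 103.9] [np.float64(-82.80329562053939), np.float64(-169.50706707392493), np.float64(99.06925702472363)]
cap [[491.8 237.1]] tin [[460.4 258.4]
 [471.5 194.8]
 [521.1 211.1]] [64.6 52.2] [np.float64(-80.1171571688984), np.float64(18.215171603866366)] mid [490.7 234.7]
cradle [[ 423.3 -129.7]
 [ 505.8 -116.4]
 [ 520.6 -218.2]
 [ 437.7 -222.6]] [ 471.9 -171.7] [ 83.6 102.9  83. ] [np.float64(9.201270599510803), np.float64(-81.7467033970256), np.float64(-176.95651191110866)]
bottle/tape/purple/green scene [[ 675.8 -176.4]
 [ 684.2  -52.1]
 [ 406.8  189. ]
 [ 391.4  297.7]
 [ 427.4  395. ]
 [ 682.3  135.3]]
```

Request:
{"op": "step_arm", "data": {"steps": [[0,0,0,-55,-29,0,1],[0,0,0,-55,-29,0,1],[0,0,0,-55,-29,0,1],[0,0,0,-55,-29,0,1],[0,0,0,-55,-29,0,1],[0,0,0,-55,-29,0,1],[0,0,0,-55,-29,0,1],[0,0,10,0,0,0,1]]}}

```text
time_s: 1.15
ee_pos: [506.5, 176.2, 181.8]
ee_rot: [-180.0, 0.0, 145.0]
force: [-1.6, -0.2, 0.3]
gripper_width: 91.2
gripper_force: 0.0
```

Request:
{"op": "step_arm", "data": {"steps": [[0,0,10.7,0,0,0,1],[0,0,10.7,0,0,0,1],[0,0,10.7,0,0,0,1],[0,0,10.7,0,0,0,1],[0,0,0,0,0,0,1],[0,0,0,0,0,0,1],[0,0,0,0,0,0,1],[0,0,0,0,0,0,1]]}}

```text
time_s: 2.15
ee_pos: [504.3, 179.8, 182.2]
ee_rot: [-180.0, -0.0, 102.8]
force: [-0.1, -0.9, 0.5]
gripper_width: 91.3
gripper_force: 0.0
```

```bash
cat > look.py <<'E'
import sys,cv2
from workcell import *
from h import *
n=sys.argv[1];s=state();f=grab_frame("wrist")
pose=(s["ee_pos"],s["ee_rot"]);pickle.dump((f,pose),open(n+".pkl","wb"))
im=f["image"]
if len(sys.argv)>2:
    x,y,w,h=map(int,sys.argv[2:6]);k=min(800/w,600/h);im=cv2.resize(im[y:y+h,x:x+w],None,fx=k,fy=k,interpolation=cv2.INTER_CUBIC);print("scale",k)
cv2.imwrite(f"pics/{n}.png",im)
print(s["time_s"],pose,s["force"],s["gripper_width"],s["gripper_force"])
E
python3 look.py w1 100 0 320 240
```

```text
scale 2.5
2.15 (array([504.25847921, 179.77840061, 182.22850731]), array([-1.79998618e+02, -3.97324742e-03,  1.02845266e+02])) [-0.13040897 -0.94410584  0.51209468] 91.30542342371511 0.0
```

View pics/w1.png

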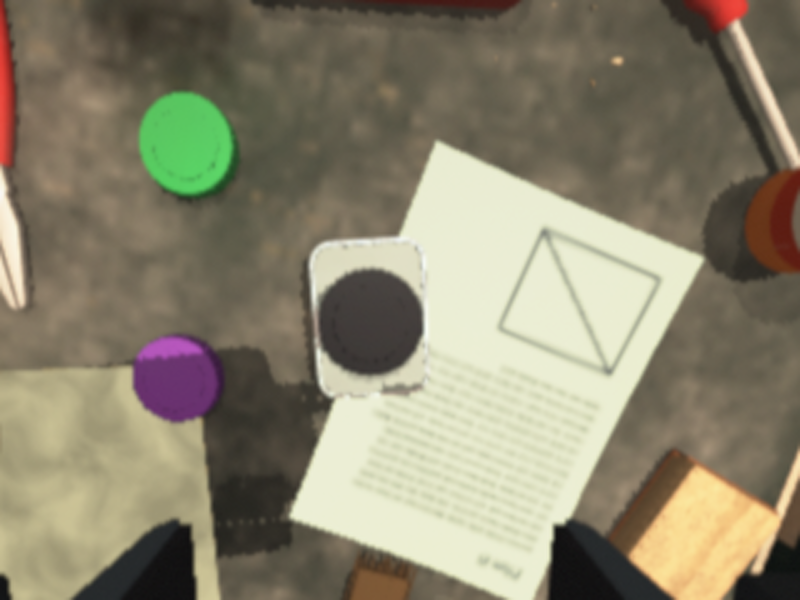

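The wrist view shows the tin from above: body-top corners at crop (311,245), (425,238), (428,388) and (322,396), cap centre at (370,321). The brush handle tip is at (380,580). The space for the fingers on both sides of the tin is clear.

Run:
```python
from h import *
np.set_printoptions(precision=1,suppress=True)
f,p=pickle.load(open("w1.pkl","rb"))
c=lambda a:np.array(a)/2.5+[100,0]
T=onz(f,c([(311,245),(425,238),(428,388),(322,396)]),58,p)
E=np.diff(np.r_[T,T[:1]],axis=0)
print(T,T.mean(0),np.linalg.norm(E,axis=1),np.degrees(np.arctan2(E[:,1],E[:,0])),"cap",onz(f,c([370,321]),82,p))
t=T.mean(0);y=np.radians(p[1][2]);d=t-p[0][:2]
print("tool dxdy",d@[np.cos(y),np.sin(y)],d@[np.sin(y),-np.cos(y)])
```

```text
[[458.1 261.6]
 [506.1 275.5]
 [523.4 212. ]
 [476.4 197.4]] [491.  236.6] [50.  65.8 49.2 66.7] [  16.2  -74.8 -162.8  105.9] cap [[490.3 236.8]]
tool dxdy 58.35907527627025 -0.29503886390075884
```

Request:
{"op": "step_arm", "data": {"steps": [[0,0,-3.3,0,0,0,1],[0,0,0,29,1.5,0,1],[0,0,0,29.4,1.5,0,1],[0,0,0,0,0,40,1],[0,0,0,0,0,40,1],[0,0,0,0,0,40,1],[0,0,0,0,0,25,1],[0,0,0,0,0,13,1]]}}

```text
time_s: 3.2
ee_pos: [490.3, 236.5, 22.9]
ee_rot: [-179.9, 0.0, 106.1]
force: [0.1, -0.0, -0.4]
gripper_width: 91.2
gripper_force: 0.0
```

Request:
{"op": "step_arm", "data": {"force": 25, "steps": [[0,0,0,0,0,0,0.8],[0,0,0,0,0,0,0.65],[0,0,0,0,0,0,0.5],[0,0,0,0,0,0,0.3],[0,0,0,0,0,0,0.3],[0,0,0,0,0,0,0.3],[0,0,0,0,0,0,0.3],[0,0,0,0,0,0,0.3]]}}

```text
time_s: 4.2
ee_pos: [491.0, 236.8, 24.7]
ee_rot: [180.0, -0.0, 106.1]
force: [-1.9, -1.0, 5.6]
gripper_width: 49.0
gripper_force: 25.0
```

Request:
{"op": "step_arm", "data": {"force": 40, "steps": [[0,0,0,0,0,0,0.3],[0,0,0,0,0,-20,0.3],[0,0,0,0,0,-40,0.3],[0,0,0,0,0,-40,0.3],[0,0,0,-20,-6,0,0.3],[0,0,0,-40,-12,0,0.3],[0,0,0,-55,-17,0,0.3],[0,0,0,-60,-18.3,0,0.3]]}}

```text
time_s: 5.2
ee_pos: [486.3, 51.6, 121.9]
ee_rot: [-179.8, -0.0, 106.2]
force: [1.0, -0.2, -3.0]
gripper_width: 48.8
gripper_force: 40.0
```

Request:
{"op": "step_arm", "data": {"steps": [[0,0,0,-60,-18.3,0,0.3],[0,0,0,-60,-18.3,0,0.3],[0,0,0,-60,-18.3,0,0.3],[0,0,0,-55,-17,0,0.3],[0,0,0,-40,-12,0,0.3],[0,0,7.6,-22,-7,0,0.3],[0,0,0,0,0,0,0.3],[0,0,0,0,0,0,0.3]]}}

```text
time_s: 6.2
ee_pos: [481.9, -255.0, 122.7]
ee_rot: [-179.9, -0.1, 98.6]
force: [-0.0, -0.6, -4.2]
gripper_width: 48.6
gripper_force: 40.0
```

```bash
python3 look.py w2 130 0 280 210
```

```text
scale 2.857142857142857
6.2 (array([ 481.91039822, -254.97616779,  122.67506624]), array([-1.79851241e+02, -1.46849349e-01,  9.85585570e+01])) [-0.03350891 -0.56803388 -4.15636193] 48.64192669605724 39.99359607696533
```

View pics/w2.png

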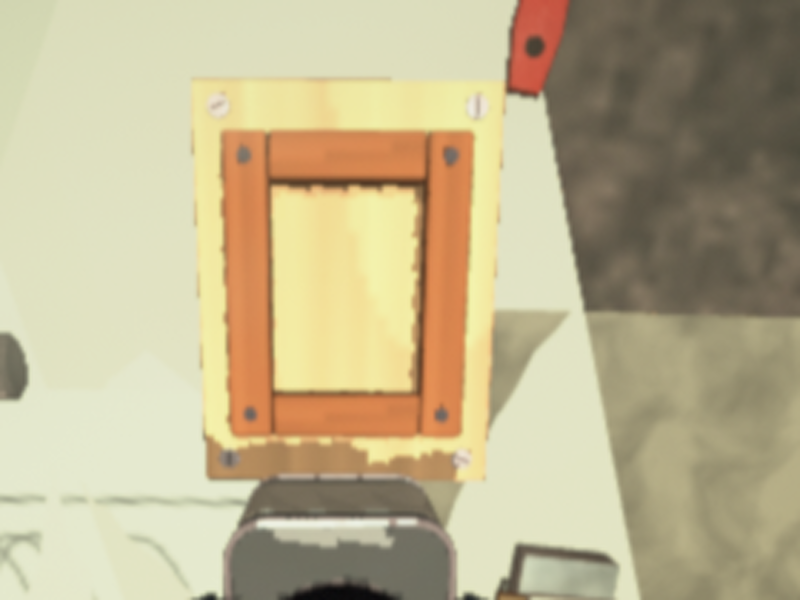

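The cradle shows with its batten-top corners at crop (221,131), (474,132), (461,435) and (232,436), and its board corners at (192,80), (505,82), (485,480) and (207,478). The held tin is square in the fingers, with its far top edge at row 520.

Run:
```python
from h import *
np.set_printoptions(precision=1,suppress=True)
f,p=pickle.load(open("w2.pkl","rb"));k=280/98
k=800/280
c=lambda a:np.array(a,float)/k+[130,0]
y=np.radians(p[1][2]);X=np.array([np.cos(y),np.sin(y)]);Y=np.array([np.sin(y),-np.cos(y)])
for n,a,z in(("batten",[(221,131),(474,132),(461,435),(232,436)],22),("board",[(192,80),(505,82),(485,480),(207,478)],6),("pocket",[(270,184),(426,184),(419,392),(273,392)],22)):
    T=onz(f,c(a),z,p);E=np.diff(np.r_[T,T[:1]],axis=0)
    m=T.mean(0);d=m-p[0][:2]
    print(n,m,np.linalg.norm(E,axis=1),np.degrees(np.arctan2(E[:,1],E[:,0])),"tool",d@X,d@Y)
t=onz(f,c([(250,521),(340,519),(435,521)]),156,p)-p[0][:2]
print("tin far edge tool",t@X,t@Y)
```

```text
batten [ 471.5 -170.1] [ 86.1 103.1  85.7 103.9] [   8.3  -81.6 -171.2   98.6] tool 85.50263187022752 2.3588994852315768
board [ 471.7 -170. ] [110.5 142.5 111.1 142.5] [   8.2  -81.6 -171.8   98.2] tool 85.51005874712321 2.5415308081351498
pocket [ 471.6 -170.3] [53.9 70.9 53.9 70.9] [   8.5  -81.9 -171.4   98.2] tool 85.26660059528169 2.36974113707614
tin far edge tool [33.3 33.8 33.3] [-19.2   0.1  20.6]
```

Request:
{"op": "step_arm", "data": {"steps": [[0,0,0.3,20,0.6,0,0.3],[0,0,0,40,1,0,0.3],[0,0,0,25.2,0.7,0,0.3],[0,0,0,0,0,25,0.3],[0,0,0,0,0,30,0.3],[0,0,0,0,0,15,0.3],[0,0,0,0,0,0,0.3],[0,0,0,0,0,0,0.3]]}}

```text
time_s: 7.25
ee_pos: [474.2, -171.2, 55.2]
ee_rot: [179.9, 0.0, 98.2]
force: [0.2, -0.9, -3.0]
gripper_width: 49.0
gripper_force: 40.0
```

Request:
{"op": "step_arm", "data": {"steps": [[0,0,0,0,0,2,0.3],[0,0,0,0,0,2,0.3],[0,0,0,0,0,2,0.3],[0,0,0,0,0,1,0.3],[0,0,0,0,0,1,0.3],[0,0,0,0,0,0,0.3],[0,0,0,0,0,0,0.3],[0,0,0,0,0,0,0.3]]}}

```text
time_s: 8.25
ee_pos: [473.4, -171.2, 46.3]
ee_rot: [180.0, -0.0, 98.2]
force: [-0.5, -0.0, -2.8]
gripper_width: 48.4
gripper_force: 40.0
```

```bash
python3 look.py w3 130 20 280 210
```

```text
scale 2.857142857142857
8.25 (array([ 473.43806883, -171.20254707,   46.27173711]), array([ 1.79991694e+02, -2.01363813e-03,  9.82034762e+01])) [-0.48937083 -0.00880937 -2.8472849 ] 48.418475705833195 39.99350130558014
```

View pics/w3.png

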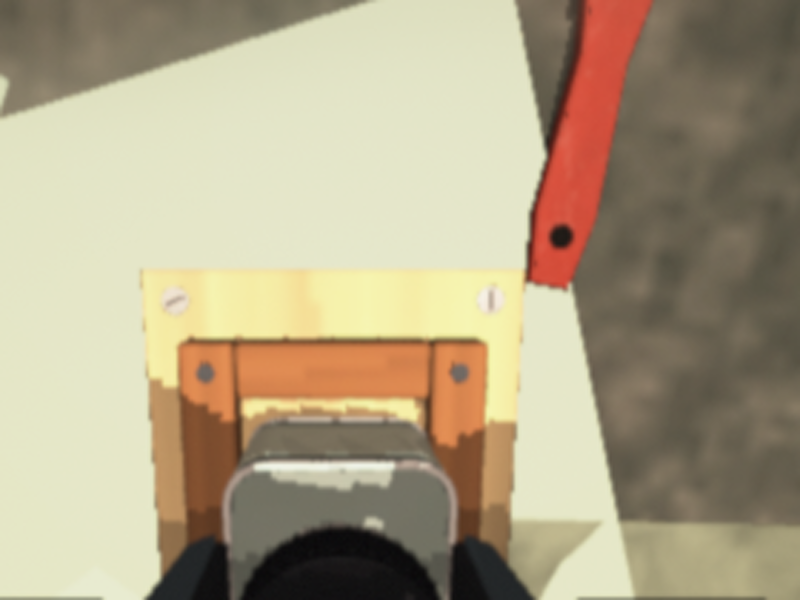

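The tin is hovering at the mouth of the pocket. Batten far corners are at crop (179,343) and (487,343), board far corners at (142,270) and (524,270), and the tin's far top edge is at row 463 between columns 228 and 455.

Run:
```python
from h import *
np.set_printoptions(precision=1,suppress=True)
f,p=pickle.load(open("w3.pkl","rb"));k=800/280
c=lambda a:np.array(a,float)/k+[130,20]
y=np.radians(p[1][2]);X=np.array([np.cos(y),np.sin(y)]);Y=np.array([np.sin(y),-np.cos(y)])
for n,a,z in(("batten far expect x52.5,y+-43.5",[(179,343),(487,343)],22),("board x72 y+-56",[(142,270),(524,270)],6),("pocket x36.5 y+-27.5",[(240,398),(428,398)],22),("tin",[(250,463),(340,461),(435,463)],p[0][2]+33.3),("tin sides",[(227,505),(456,505)],p[0][2]+33.3),("tin foot edge taper top z5",[(250,457),(435,457)],p[0][2]-24.7+5),("tin foot x31",[(270,421),(413,421)],p[0][2]-24.7)):
    d=onz(f,c(a),z,p)-p[0][:2];print(n,d@X,d@Y)
```

```text
batten far expect x52.5,y+-43.5 [53.7 53.7] [-44.4  40.8]
board x72 y+-56 [73.1 73.1] [-57.2  53.3]
pocket x36.5 y+-27.5 [38.4 38.4] [-28.1  24.9]
tin [33.6 34.  33.6] [-19.3   0.1  20.5]
tin sides [24.2 24.2] [-24.6  25.3]
tin foot edge taper top z5 [22.4 22.4] [-25.2  26.8]
tin foot x31 [31.8 31.8] [-19.8  20.9]
```

Request:
{"op": "step_arm", "data": {"steps": [[0,0,0,1.1,-2.1,0,0.3],[0,0,0,0,0,0,0.3],[0,0,0,0,0,3,0.3],[0,0,0,0,0,3,0.3],[0,0,0,0,0,2,0.3],[0,0,0,0,0,1,0.3],[0,0,0,0,0,0,0.3],[0,0,0,0,0,0,0.3]]}}

```text
time_s: 9.3
ee_pos: [471.2, -170.4, 37.3]
ee_rot: [180.0, 0.0, 98.2]
force: [0.8, -0.3, -3.0]
gripper_width: 48.6
gripper_force: 40.0
```

No contact force so far and the tin's foot is inside the pocket, so I continue down.

Request:
{"op": "step_arm", "data": {"steps": [[0,0,0,0,0,2,0.3],[0,0,0,0,0,2,0.3],[0,0,0,0,0,1,0.3],[0,0,0,0,0,1,0.3],[0,0,0,0,0,0.5,0.3],[0,0,0,0,0,0,0.3],[0,0,0,0,0,0,0.3],[0,0,0,0,0,0,0.3]]}}

```text
time_s: 10.3
ee_pos: [471.1, -170.4, 30.8]
ee_rot: [-180.0, -0.0, 98.2]
force: [-0.4, -0.3, -0.3]
gripper_width: 49.1
gripper_force: 40.0
```

Request:
{"op": "step_arm", "data": {"steps": [[0,0,0,0,0,0,0.7],[0,0,0,0,0,0,0.8],[0,0,0,0,0,0,0.9],[0,0,0,0,0,-10,1],[0,0,0,0,0,-26,1],[0,0,10.7,0,0,0,1],[0,0,10.7,0,0,0,1],[0,0,10.7,0,0,0,1]]}}

```text
time_s: 11.3
ee_pos: [471.5, -170.5, 67.6]
ee_rot: [179.9, -0.0, 65.8]
force: [-0.4, -0.7, -0.9]
gripper_width: 91.4
gripper_force: 0.0
```

```bash
python3 look.py w4 110 80 280 210
python3 - <<'E'
from workcell import *
import cv2
f=grab_frame("side")["image"];cv2.imwrite("pics/side4.png",cv2.resize(f[170:300,160:330],None,fx=4,fy=4,interpolation=cv2.INTER_CUBIC))
E
```

```text
scale 2.857142857142857
11.3 (array([ 471.52832066, -170.50527617,   67.58435735]), array([ 1.79927837e+02, -1.07817720e-02,  6.57541572e+01])) [-0.3655315  -0.69817541 -0.89591944] 91.43750618875193 0.0
```

View pics/w4.png

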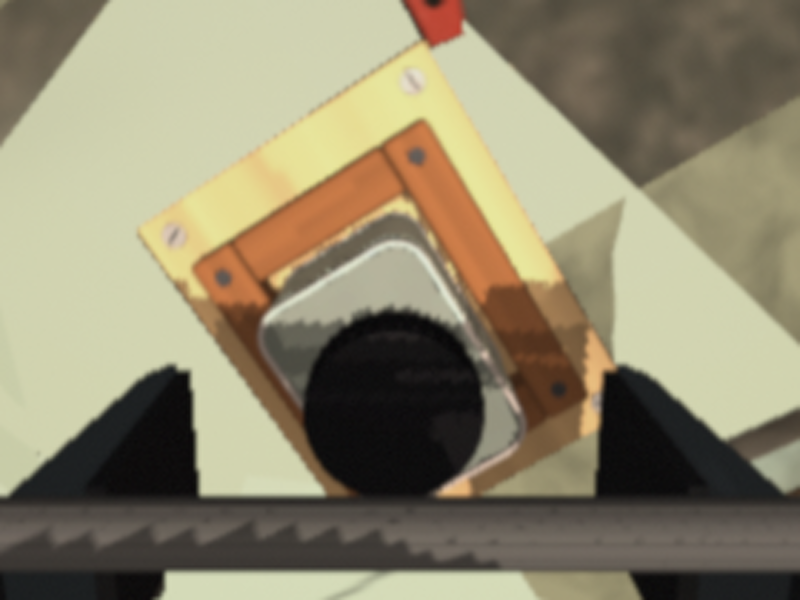

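The tin sits down in the pocket and is square with it. The cap, at crop (395,405), is midway between the fingers. Next I grip the cap and turn it.

Request:
{"op": "step_arm", "data": {"force": 50, "steps": [[0,0,0,0,0,0,0.7],[0,0,0,0,0,0,0.5],[0,0,0,0,0,0,0.3],[0,0,0,0,0,0,0.2],[0,0,0,0,0,0,0.2],[0,0,0,0,0,0,0.2],[0,0,-3,0,0,0,0.2],[0,0,-5,0,0,0,0.2]]}}

```text
time_s: 12.4
ee_pos: [471.1, -170.4, 66.7]
ee_rot: [-180.0, -0.0, 74.3]
force: [0.5, 0.7, 0.7]
gripper_width: 18.6
gripper_force: 0.0
```

Request:
{"op": "step_arm", "data": {"steps": [[0,0,-6,0,0,0,0.2],[0,0,-6,0,0,0,0.2],[0,0,-6,0,0,-0.2,0.2],[0,0,-6,0,0,-0.2,0.2],[0,0,-6,0,0,-0.2,0.2],[0,0,-6,0,0,-0.2,0.2],[0,0,-6,0,0,0,0.2],[0,0,0,0,0,0,0.2]]}}

```text
time_s: 13.4
ee_pos: [471.2, -170.4, 67.5]
ee_rot: [180.0, -0.0, 116.0]
force: [0.4, 0.0, -0.2]
gripper_width: 18.1
gripper_force: 0.0
```

The gap is 18 mm with no grip force, so nothing is held. I'll look before going on.

```bash
python3 look.py w5
python3 - <<'E'
from workcell import *
import cv2,numpy as np
a=grab_frame("side")["image"];b=grab_frame("scene")["image"];w=cv2.imread("pics/w5.png")
r=lambda i:cv2.resize(i,(400,300),interpolation=cv2.INTER_CUBIC)
cv2.imwrite("pics/m5.png",np.vstack([np.hstack([r(a[180:300,160:320]),r(b[180:300,230:390])]),np.hstack([r(w),r(cv2.imread("pics/side4.png"))])]))
E
```

```text
13.4 (array([ 471.16781307, -170.41356248,   67.54078296]), array([ 1.79993352e+02, -2.38190662e-03,  1.16034103e+02])) [ 0.35743451  0.02323248 -0.18539547] 18.08894777878233 0.0
```

View pics/m5.png

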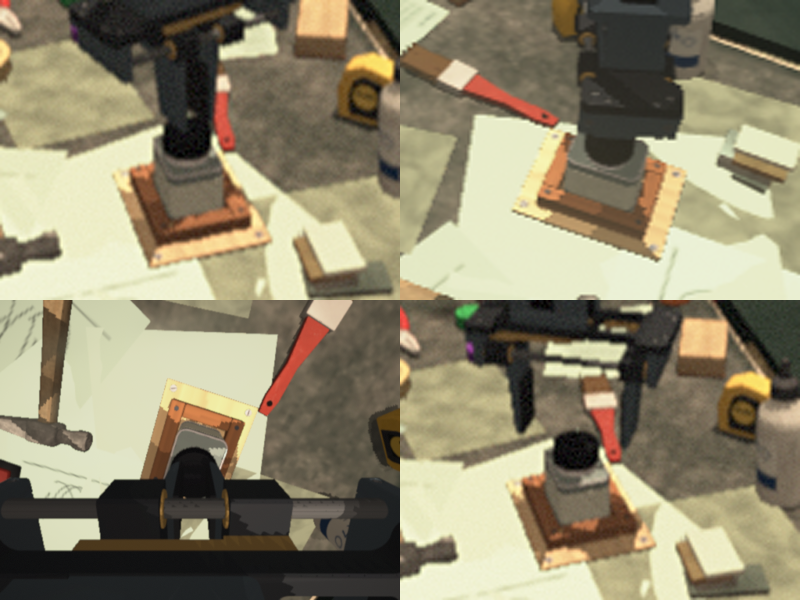

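The top-left side view suggests the fingertips may be shut above the cap rather than round it. I'll project where the fingertips and the cap should appear and overlay that on large crops.

Run:
```python
from workcell import *
from h import *
import cv2
np.set_printoptions(precision=1,suppress=True)
s=state();print(s["time_s"],s["ee_pos"],s["qpos"],s["gripper_width"])
S=grab_frame("side");C=grab_frame("scene")
th=np.linspace(0,2*np.pi,24)
out=[]
for f,(w,h) in((S,(70,105)),(C,(70,105))):
    P=lambda pts:proj(f,np.array(pts))
    u=P([[471.2,-170.4,85]])[0];x0,y0=int(u[0]-w/2),int(u[1]-h*0.6);k=5.7
    im=f["image"][y0:y0+h,x0:x0+w].copy();im=cv2.resize(im,None,fx=k,fy=k,interpolation=cv2.INTER_CUBIC)
    im=np.clip(im.astype(float)*1.8,0,255).astype(np.uint8)
    def dots(pts,col):
        for q in P(pts):cv2.circle(im,(int((q[0]-x0+.5)*k),int((q[1]-y0+.5)*k)),2,col,-1)
    ring=lambda r,z:[[471.2+r*np.cos(t),-170.4+r*np.sin(t),z] for t in th]
    dots(ring(22,88),(0,255,0));dots(ring(22,68),(255,255,0));dots([[471.2,-170.4,67.5]],(0,0,255))
    a=np.radians(8.4);R=np.array([[np.cos(a),-np.sin(a)],[np.sin(a),np.cos(a)]])
    dots([[*(R@[sx*25,sy*34]+[471.2,-170.4]),z] for sx in(1,-1) for sy in(1,-1) for z in(22,64)],(255,0,255))
    out.append(im)
cv2.imwrite("pics/m6.png",np.hstack(out));print(out[0].shape)
```

```text
13.55 [ 471.1 -170.4   67.5] [-21.2  17.8 108.8   0.   53.4 -47.2] 18.294528128631836
(598, 399, 3)
```

View pics/m6.png

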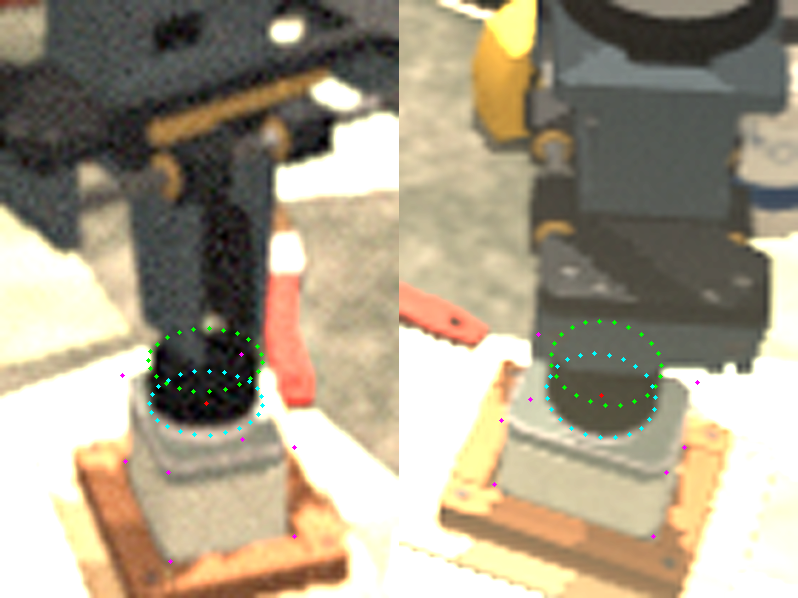

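The tin is home and the cap is where I expected it: its lower edge matches the cyan ring. The fingers end above the cap and are not round it. I'll check where the fingertips really are against the side picture taken with the hand open, where the tips showed at full-frame pixels of about (213,227) and (257,238).

Run:
```python
from h import *
np.set_printoptions(precision=1,suppress=True)
d=pickle.load(open("side0.pkl","rb"));f,p=pickle.load(open("w4.pkl","rb"))
y=np.radians(65.75);X=np.array([np.cos(y),np.sin(y),0]);Y=np.array([np.sin(y),-np.cos(y),0]);o=np.array([471.5,-170.5,67.6])
for h in(0,10,20,32):
    print(h,"side",proj(d,[o+s*52*Y+[0,0,h] for s in(-1,1)]).ravel(),"wrist inner front/rear",proj(f,[o+45.7*Y+e*16*X+[0,0,h] for e in(1,-1)],p).ravel())
import cv2
im=cv2.imread("pics/side4.png");g=cv2.cvtColor(im,cv2.COLOR_BGR2GRAY)[::4,::4]
print("cols 200-230 rows 205-240");print(g[35:70:2,40:70:2]);print("cols 245-275");print(g[45:80:2,85:115:2])
```

```text
0 side [212.7 236.  257.6 242.6] wrist inner front/rear [310.  194.3 307.6 234.1]
10 side [212.5 232.2 257.6 238.9] wrist inner front/rear [312.9 198.3 310.3 239.6]
20 side [212.3 228.5 257.7 235. ] wrist inner front/rear [316.1 202.6 313.3 245.8]
32 side [212.1 223.9 257.8 230.4] wrist inner front/rear [320.5 208.4 317.2 254. ]
cols 200-230 rows 205-240
[[153 148 164 120  41  36  20  20  32  98  96  86  87  83  92]
 [152 155 164 113  40  36  18  16  31 102  91  90  92  90  94]
 [147 152 157 115  37  36  17  22  32 115  91  91  94  89  85]
 [165 168 171 176  51  42  15  20  27  93  95  98 114 109  93]
 [180 184 185 190  59  41  21  11  31 102 118 123 127 115 103]
 [182 181 181 187  52  41  18  23  22 119 130 127 121 116 112]
 [179 182 183 190  89  39  19  14  25 109 123 129 127 120 118]
 [169 162 164 172 120  43  19  16  18 106 114 111 126 123 123]
 [158 154 147 159 112  34  19  13  44 115 113 119 114 119 127]
 [156 161 159 163 119  41  19   8 126 160 125 125 129 126 131]
 [162 159 168 167 161  49  10  84 164 165 155 119 119 121 124]
 [164 164 172 178 184  89  47 162 177 160 158 119 
[... 839 characters left out ...]
3  91]
 [ 70 121 124 124  92  35  43  81 117 119 109 103 101  88  91]
 [ 65 114 130 125  88  31  46 104 115 118 113  95  92  96  95]
 [ 88 103 127 130  96  39  70 107 105 108  97  94  99 102  95]
 [196 165 114  96 113  80 107 109 103  96 101 100 106 109 101]
 [209 179 106 108 114 103  97  99 101  99  96  98 111 111 107]
 [141 239  93  95  82 102 106  94 100 106  89  99 106 102  96]
 [102 215 174 144 153 133  94 101 111 110  92  95 109 107 101]
 [114 161 232 236 240 235 136 101 102 103 100 104 111 108 101]
 [167 161 190 236 234 235 235 163 103 105 108 111 118 109  96]
 [180 173 141 241 226 236 235 236 185  96 116 122 118 109  91]
 [118  89 115 195 229 233 234 235 239 197 117 123 116 106  96]]
```

Measured from the side view, the tips sit about 20 mm behind the reported TCP, just at the cap's top, so the fingers shut over it. I'll open to just over the cap's width, turn back so the fingers line up with the tin's long side, and feel down for the tin's shoulder.

Request:
{"op": "step_arm", "data": {"force": 50, "steps": [[0,0,0,0,0,-15,0.2],[0,0,10.7,0,0,0,0.55],[0,0,10.7,0,0,0,0.55],[0,0,10.7,0,0,0,0.55],[0,0,10.7,0,0,0,0.55],[0,0,10.7,0,0,0,0.55],[0,0,10.7,0,0,0,0.55],[0,0,10.7,0,0,0,0.55]]}}

```text
time_s: 14.65
ee_pos: [471.6, -170.6, 83.7]
ee_rot: [179.9, -0.0, 40.8]
force: [0.7, 0.1, -0.1]
gripper_width: 50.3
gripper_force: 0.0
```

Request:
{"op": "step_arm", "data": {"steps": [[0,0,10.7,0,0,0,0.55],[0,0,10.7,0,0,0,0.55],[0,0,10.7,0,0,5,0.55],[0,0,0,0,0,4,0.55],[0,0,0,0,0,3,0.55],[0,0,0,0,0,3,0.55],[0,0,0,0,0,0,0.55],[0,0,0,0,0,0,0.55]]}}

```text
time_s: 15.65
ee_pos: [471.2, -170.4, 67.6]
ee_rot: [-180.0, -0.0, 9.1]
force: [0.1, 0.4, -0.4]
gripper_width: 50.1
gripper_force: 0.0
```

Request:
{"op": "step_arm", "data": {"steps": [[0,0,0,0,0,1.5,0.55],[0,0,0,0,0,1.5,0.55],[0,0,0,0,0,1.5,0.55],[0,0,0,0,0,1.5,0.55],[0,0,0,0,0,1.5,0.55],[0,0,0,0,0,1.5,0.55],[0,0,0,0,0,0,0.55],[0,0,0,0,0,0,0.55]]}}

```text
time_s: 16.65
ee_pos: [471.2, -170.4, 58.5]
ee_rot: [-180.0, -0.0, 9.1]
force: [-0.4, -0.0, 0.1]
gripper_width: 50.1
gripper_force: 0.0
```

Request:
{"op": "step_arm", "data": {"steps": [[0,0,0,0,0,1.5,0.55],[0,0,0,0,0,1.5,0.55],[0,0,0,0,0,1.5,0.55],[0,0,0,0,0,1,0.55],[0,0,0,0,0,1,0.55],[0,0,0,0,0,1,0.55],[0,0,0,0,0,0,0.55],[0,0,0,0,0,0,0.55]]}}

```text
time_s: 17.65
ee_pos: [471.1, -170.4, 51.0]
ee_rot: [-180.0, -0.0, 9.1]
force: [-0.7, 0.5, 0.1]
gripper_width: 50.0
gripper_force: 0.0
```

Request:
{"op": "step_arm", "data": {"steps": [[0,0,0,0,0,1,0.55],[0,0,0,0,0,1,0.55],[0,0,0,0,0,1,0.55],[0,0,0,0,0,0,0.55],[0,0,0,0,0,0,0.55],[0,0,0,0,0,0,0.2],[0,0,0,0,0,0,0.2],[0,0,0,0,0,0,0.2]]}}

```text
time_s: 18.65
ee_pos: [471.2, -170.4, 48.1]
ee_rot: [-180.0, -0.0, 9.1]
force: [-0.5, 0.8, 0.7]
gripper_width: 42.7
gripper_force: 50.0
```

The cap is gripped: 43 mm gap at 50 N, with no downward contact. Now I turn it anticlockwise.

Request:
{"op": "step_arm", "data": {"steps": [[0,0,-3,0,0,0,0.2],[0,0,-5,0,0,0,0.2],[0,0,-6,0,0,0,0.2],[0,0,-6,0,0,0,0.2],[0,0,-6,0,0,0,0.2],[0,0,-6,0,0,0,0.2],[0,0,-6,0,0,0,0.2],[0,0,0,0,0,0,0.2]]}}

```text
time_s: 19.65
ee_pos: [472.0, -170.4, 48.7]
ee_rot: [179.9, -0.1, 47.0]
force: [1.6, 1.0, 4.2]
gripper_width: 42.7
gripper_force: 50.0
```

```bash
python3 -c "
from workcell import *
s=state();print(s['force'],s['torque'],s['gripper_width'],s['gripper_force'],s['qpos'][5],s['ee_rot'])"
```

```text
[1.62149188 0.99502984 4.2040665 ] [0.16718508 0.00509547 0.08296187] 42.72885343803375 50.00093437847681 21.75065836107195 [ 1.79916797e+02 -6.88717455e-02  4.70298827e+01]
```

Request:
{"op": "step_arm", "data": {"steps": [[0,0,-6,0,0,0,0.2],[0,0,-6,0,0,0,0.2],[0,0,-6,0,0,0,0.2],[0,0,-6,0,0,0,0.2],[0,0,-6,0,0,0,0.2],[0,0,-6,0,0,0,0.2],[0,0,-6,0,0,0,0.2],[0,0,-6,0,0,0,0.2]]}}

```text
time_s: 20.65
ee_pos: [471.6, -170.2, 48.8]
ee_rot: [179.9, -0.0, 95.2]
force: [-0.2, 1.7, 6.3]
gripper_width: 42.8
gripper_force: 50.0
```

```bash
python3 -c "
from workcell import *
s=state();print(s['force'],s['torque'],s['gripper_width'],s['gripper_force'],s['qpos'][5],s['ee_rot'])"
```

```text
[-0.1903381   1.66814004  6.34325929] [ 0.25626704  0.09331273 -0.02377089] 42.76756199070031 50.00216344487853 -26.392158633715514 [ 1.79928797e+02 -6.21243388e-03  9.51715620e+01]
```

Request:
{"op": "step_arm", "data": {"steps": [[0,0,-5,0,0,0,0.2],[0,0,-2,0,0,0,0.2],[0,0,0,0,0,-0.5,0.2],[0,0,0,0,0,-1,0.2],[0,0,0,0,0,-1,0.2],[0,0,0,0,0,0,0.2],[0,0,0,0,0,0,0.2],[0,0,0,0,0,0,0.2]]}}

```text
time_s: 21.65
ee_pos: [470.9, -170.4, 50.3]
ee_rot: [-180.0, -0.0, 102.1]
force: [-0.2, 0.6, -2.6]
gripper_width: 42.5
gripper_force: 50.0
```

```bash
python3 -c "
from workcell import *
s=state();print(s['force'],s['torque'],s['gripper_width'],s['gripper_force'],s['qpos'][5],s['ee_rot'])"
```

```text
[-0.24253808  0.56700017 -2.567174  ] [ 0.03677432  0.01878288 -0.02051812] 42.51678584447316 49.999292897991836 -33.30639697595714 [-1.79971622e+02 -1.52954124e-02  1.02103264e+02]
```

The force is −2.6 N, close to the tin's weight, so the tin may be coming up with the cap. I'll check numerically whether the tin's body moved compared with the earlier side picture of it home.

```bash
cat > chk.py <<'E'
from workcell import *
from h import *
import cv2
np.set_printoptions(precision=2,suppress=True)
ref=cv2.imread("pics/side4.png")
for i in range(3):
    S=grab_frame("side");s=state();print(s["time_s"],s["ee_pos"],s["force"],s["torque"])
    new=cv2.resize(S["image"][170:300,160:330],None,fx=4,fy=4,interpolation=cv2.INTER_CUBIC)
a=np.radians(8.4);R=np.array([[np.cos(a),-np.sin(a)],[np.sin(a),np.cos(a)]])
c=np.array([471.2,-170.4])
def box(z0,z1,hx,hy):
    q=proj(S,[[*(R@[sx*hx,sy*hy]+c),z] for sx in(1,-1) for sy in(1,-1) for z in(z0,z1)])
    return ((q.min(0)-[160,170])*4).astype(int),((q.max(0)-[160,170])*4).astype(int)
for n,b in(("tin",box(40,64,25,34)),("cradle near",box(6,18,50,60))):
    (x0,y0),(x1,y1)=b
    if n!="tin": y0=y1-60
    r=cv2.matchTemplate(new[y0-24:y1+24,x0-24:x1+24],ref[y0:y1,x0:x1],cv2.TM_CCOEFF_NORMED)
    _,v,_,l=cv2.minMaxLoc(r);print(n,"shift px/4",l[0]-24,l[1]-24,"score",v)
q=proj(S,[[471.2,-170.4,64],[471.2,-170.4,74]]);print("px/4 per mm",(q[0,1]-q[1,1])*4/10)
E
python3 chk.py
```

```text
21.7 [ 470.92 -170.4    50.4 ] [ 0.96  0.47 -0.98] [ 0.05  0.02 -0.01]
21.75 [ 470.97 -170.4    50.44] [-0.05  0.37 -2.31] [ 0.02  0.1  -0.06]
21.8 [ 470.99 -170.4    50.46] [ 0.6  -0.42 -2.09] [ 0.08  0.07 -0.06]
tin shift px/4 0 -1 score 0.7786792516708374
cradle near shift px/4 -1 0 score 0.8191372156143188
px/4 per mm 1.4952985105553693
```

Request:
{"op": "step_arm", "data": {"steps": [[0,0,0,0,0,-1,0.2],[0,0,0,0,0,-1,0.2],[0,0,0,0,0,-1,0.2],[0,0,0,0,0,0,0.2],[0,0,0,0,0,0,0.2],[0,0,0,0,0,0,0.2],[0,0,0,0,0,0,0.2],[0,0,0,0,0,0,0.2]]}}

```text
time_s: 22.8
ee_pos: [471.3, -170.4, 53.6]
ee_rot: [180.0, 0.0, 102.1]
force: [0.3, 1.4, 0.1]
gripper_width: 42.5
gripper_force: 50.0
```

```bash
python3 chk.py
```

```text
22.85 [ 471.29 -170.4    53.58] [0.28 0.9  0.42] [ 0.13 -0.06  0.02]
22.9 [ 471.26 -170.44   53.58] [-0.24  1.35  0.02] [ 0.14 -0.04 -0.01]
22.95 [ 471.28 -170.44   53.6 ] [0.52 0.7  0.1 ] [ 0.11 -0.07  0.01]
tin shift px/4 0 -3 score 0.7732377052307129
cradle near shift px/4 -1 0 score 0.8194374442100525
px/4 per mm 1.4952985105553693
```

Request:
{"op": "step_arm", "data": {"steps": [[0,0,0,0,0,-1,0.2],[0,0,0,0,0,-1,0.2],[0,0,0,0,0,-1,0.2],[0,0,0,0,0,-1,0.2],[0,0,0,0,0,0,0.2],[0,0,0,0,0,0,0.2],[0,0,0,0,0,0,0.2],[0,0,0,0,0,0,0.2]]}}

```text
time_s: 23.95
ee_pos: [471.2, -170.4, 57.6]
ee_rot: [180.0, 0.0, 102.1]
force: [-0.2, 0.6, -0.7]
gripper_width: 42.5
gripper_force: 50.0
```

```bash
sed -i 's/^ref=.*/&\nimport sys/' chk.py
cat >> chk.py <<'E'
h=new.copy()
# column profile up the cap/neck/shoulder axis (toward the near side), at full-res grey
q=proj(S,[[471.2,-170.4,z] for z in(64,77,88,100)]);print("axis px z64,77,88,100",q.ravel())
g=cv2.cvtColor(S["image"],cv2.COLOR_BGR2GRAY);c0=int(round(q[0,0]))
for r in range(int(q[3,1])-4,int(q[0,1])+20):print(r,g[r,c0-14:c0+15:2])
E
python3 chk.py
```

```text
24.0 [ 471.19 -170.41   57.53] [ 0.64  0.57 -0.29] [ 0.02 -0.06  0.04]
24.05 [ 471.22 -170.42   57.58] [ 0.79  0.39 -1.16] [ 0.02 -0.01 -0.04]
24.1 [ 471.21 -170.43   57.53] [ 0.63  0.68 -0.38] [ 0.02 -0.04 -0.04]
tin shift px/4 0 -3 score 0.7520157694816589
cradle near shift px/4 -1 0 score 0.8199016451835632
px/4 per mm 1.4952985105553693
axis px z64,77,88,100 [234.72 240.59 234.63 235.72 234.56 231.55 234.48 226.94]
222 [ 41  41  39  72 125  96  92  93 100 115  70   1   6  26  48]
223 [42 43 43 67 94 61 45 57 43 82 63 20 18 34 44]
224 [38 43 40 46 45 27 14 12 21 31 30 10 11 22 42]
225 [37 46 44 23 16 19 21 20 29 21  9 13 22 26 41]
226 [32 49 40 20 22 13 15  3 26 19 21 14 22 30 38]
227 [38 47 44 24  8 27 16 17 20 17 10 12  9 24 43]
228 [40 44 49 21  8 21 16  0 13 16 13 23 11 29 53]
229 [43 40 44 18 25  8  3 19  4 20  9 21 18 27 45]
230 [92 31 42 30  6 10 17 11 20 15 21 23 26 22 56]
231 [181  37  34  25  19   1   7  23  13  10  16   8  38  37  70]
232 [234  49  43  20  11  12  13  25  20   4  20   0  72  70 107]
233 [238  90  38  26  16  11   5   6  14  13  17   0 120 102 126]
234 [
[... 1010 characters left out ...]
 88  86  89  93  97  92  81  74  71  85]
250 [ 98 100 108  80  89 100  98  95  90  82  79  73  80  86  95]
251 [ 99  99 101  93  74  94  90  84  75  69  71  81  94 102 106]
252 [ 95 102 102 101  77  65  72  67  72  80  97 103 113 109 101]
253 [ 86 101 103  99  86  73  73  81  95 101 103 112 112 108 105]
254 [ 90  95  98 107  97  97  96 104 114 111 113 109 109 109 101]
255 [ 87  98 100 103 101 107 111 113 114 115 105 108 113 111 102]
256 [ 87  95 102 104 108 112 113 113 109 110 111 106 113 113  97]
257 [ 87  85 104 102 107 113 113 111 108 109 109 111 110 110 104]
258 [ 80  75  96 101 103 108 108 108 114 114 111 113 109 108 103]
259 [ 63  65  90 102 105 112 111 107 108 108 113 111 104 110 102]
```

The force is about −0.5 N, which is just the cap's weight. The tin's rim line is still at row 252, as before, while the cap's lower edge has risen to row 240. The cap is free and the tin has stayed put, so I lift the rest of the way.

Request:
{"op": "step_arm", "data": {"steps": [[0,0,0,0,0,-2,0.2],[0,0,0,0,0,-3,0.2],[0,0,0,0,0,-4,0.2],[0,0,0,0,0,-4,0.2],[0,0,0,0,0,-4,0.2],[0,0,0,0,0,-3,0.2],[0,0,0,0,0,-2,0.2],[0,0,0,0,0,0,0.2]]}}

```text
time_s: 25.1
ee_pos: [471.2, -170.4, 79.7]
ee_rot: [180.0, 0.0, 102.1]
force: [0.1, -0.4, -0.4]
gripper_width: 42.9
gripper_force: 50.0
```

Request:
{"op": "step_arm", "data": {"steps": [[0,0,0,0,0,0,0.2],[0,0,0,0,0,0,0.2],[0,0,0,0,0,0,0.2],[0,0,0,0,0,0,0.2],[0,0,0,0,0,0,0.2],[0,0,0,0,0,0,0.2],[0,0,0,0,0,0,0.2],[0,0,0,0,0,0,0.2]]}}

```text
time_s: 26.1
ee_pos: [471.2, -170.4, 79.5]
ee_rot: [180.0, -0.0, 102.1]
force: [0.0, -0.1, -0.9]
gripper_width: 42.6
gripper_force: 50.0
```

```bash
python3 chk.py
```

```text
26.15 [ 471.15 -170.4    79.53] [-0.22  0.42 -0.3 ] [-0.07 -0.01  0.04]
26.2 [ 471.13 -170.4    79.51] [ 0.43  0.43 -1.11] [-0.07  0.02  0.03]
26.25 [ 471.15 -170.38   79.52] [ 0.16 -0.36 -0.14] [-0.03  0.04 -0.05]
tin shift px/4 0 -3 score 0.4644052982330322
cradle near shift px/4 -2 0 score 0.8217815160751343
px/4 per mm 1.4952985105553693
axis px z64,77,88,100 [234.72 240.59 234.63 235.72 234.56 231.55 234.48 226.94]
222 [58 35 46 23 20 20 11 19 17  9 25 19 41 34 70]
223 [77 42 42 20 21 12 27 12 11  3  0  9 64 61 91]
224 [103  39  49  21  15  14   6  17  24  17  30  11  91 106 113]
225 [124  56  45  18  15  16  11  16  15  16   9   8  98 124 125]
226 [140  71  48  22   8  10  16  19   8  11  16  18  75 129 123]
227 [126  86  47   9   4  24   5  21   7  12  20   9  71 124 125]
228 [104  94  80  16   5  15  18  13  17   0   1  27  76 124 125]
229 [ 94 118 149  81   5  25  12   8  14  11  17  64  74 120 119]
230 [127 192 216 180  44   3  25  16   2  13  95  96  76 122 124]
231 [198 231 237 238  99  14   3  21  28  49 174 138  76 125 127]
232 [236 238 234 236 112  34  33  32  33  59 1
[... 1101 characters left out ...]
 85  84  93  96  95  90  82  69  72  73]
250 [ 93  99  98  86  90 101  97  97  92  79  72  72  85  82  96]
251 [ 97  98  97  95  74  91  90  78  73  72  70  83  98 101 107]
252 [ 91 103 100 101  74  68  73  73  78  80  90 104 111 108 106]
253 [ 89 102  97  98  79  77  74  81  97 103 110 108 114 109 100]
254 [ 88 100 100 102  95  96  98 101 108 111 111 111 111 111 105]
255 [ 88  94 105 101 104 113 110 115 112 113 109 107 105 110 105]
256 [ 89  89 100 100 107 115 111 109 111 115 115 110 113 109 101]
257 [ 87  87 102  99 105 112 116 108 113 114 112 106 105 109 103]
258 [ 93  70  93 100 107 110 111 115 109 108 112 112 103 112 104]
259 [ 70  70  88 100 103 112 113 109 108 113 114 110 109 110 106]
```

The cap's lower edge is at row 231 with the bare neck visible beneath it. The tin's lines (row 252) have not moved and everything is still, so I hand in.

```bash
python3 -c "
from workcell import *
print(job_done())"
```

```text
the job is handed in; nothing more can be done
None
```

I handed the job in at about 26 s: by my last readings the cap is unscrewed, held level and still about 16 mm above the open mouth, and the tin is home in the cradle; the hand-in returned no verdict.

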